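# Feel the frame gap on the stencil printer with a taper gauge

### The arm

A 6-joint arm with a two-finger parallel gripper is mounted at the origin on the work surface. World frame = base frame: x ahead of the robot, y to its left, z up, the work surface at z = 0. Lengths are in m, angles in degrees, forces in N, time in s.
With the tool pointing down it reaches from about 0.325 to 0.775 m from the base axis. Payload 5.5 kg.
Tool frame: the origin (TCP) lies midway between the tips of the shut fingers; the grasp point (between the pads) lies 19 mm behind it; z points along the fingers, y is the direction in which the jaws open and shut (so a half turn about z gives the same grasp; the last joint's range is limited). The gripper opens to 88 mm and grips with 3 to 60 N. Pads are 20 mm wide; open, the fingers measure 115 mm over their backs; the gripper's body (75 mm by 178 mm) begins 61 mm behind the grasp point.
Start: joints at [-72.748, 5.22, 70.514, -0, 104.267, -3.249], TCP at [0.21, -0.562, 0.223] pointing down, gripper open.
Joint ranges: [-164.24, 164.24], [-49.07, 125.15], [9.68, 141.18], [-86.29, 266.29], [3.28, 154.24], [-151.56, 151.56]. Speed limits (degrees/s): [147.25, 147.25, 172.46, 180, 180, 180].

### API

Orientations are given as a 3x3 rotation matrix whose columns are the frame's x, y, z axes.
In Python, from station import sensors, optics, manip gives the robot as it stands.
- The arm moves only by the shell command python3 -m creep 'ROWS' [FORCE]. ROWS is JSON, a list of rows, each an object of numbers: "wx", "wy", "wz": the turn, a rotation vector about the tool's x, y, z in degrees; "dx", "dy", "dz": the shift along the tool's x, y, z in m; "gripper": the finger opening in m, from 0 to 0.0878. In form: [{"wx": .., "wy": .., "wz": .., "dx": .., "dy": .., "dz": .., "gripper": ..}, ...]. A call has 1 to 8 rows; each row shifts and turns the pose as measured when the row begins, along the tool's axes as they then stand; what a row does not reach is not made up. A row lasts 1/10 s, in which the tool goes at most 50 mm and 8.59 degrees, less where a joint would pass 70% of its speed; a pose out of reach is approached as far as the arm can. A call is refused whole if a number of a shift passes 0.05 or a number of a turn 8.59, either way. A call with a gripper value outside its range is refused whole. The fingers move at their own pace and stop on an object; FORCE is the grip in N (left out, the last holds). Time passes only in rows, so rows that do not move let the fingers close. It gives the time, the measured TCP pose, the force and the opening at its end, in the units of the state.
- sensors.sense(): the state, without advancing time (a new reading comes with each control period).
- optics.snapshot(name): name is "scene" or "top"; returns a dict with "img" (480x640x3 uint8, red, green, blue), "z_map" (480x640 float32, m along the optical axis (not along the pixel's ray), 0 where there is no reading), "fx", "fy", "cx", "cy" (pixels), "rvec" (rotation vector, rad) and "tvec" (3), from world to camera coordinates, as OpenCV has them. Camera axes: x right, y down, z forward; pixel columns grow to the right and rows downward; lengths in m; the calibration is good to about 2 mm. A picture is of the moment at which its call begins.
- manip.close_job(): hands the job in, once; it reports no verdict.
The state is a dict: "t": time; "joint_pos": joint angles; "dq": joint speeds; "effort": joint torques, N m; "tcp_pos": TCP position; "eef_rot": TCP orientation; "wrist_force": force on the tool from outside, world axes, zero at the start; "moment": the same for the moment, N m; "width": finger opening in m.
Only numpy, scipy, OpenCV 4.12 (cv2) and the standard library are available. Lean on these libraries where they do the work, as an engineer would, in place of code of your own. Each camera call takes 0.05 s, during which the arm holds its last target.

### The job

Pull the top drawer of the small two-drawer cabinet right out to its stop and leave it open, then take out the taper gauge by its black handle. Lay the thin end of its blade flat on the stencil printer's bed and slide it, square to the edge, in under the middle of the stencil frame's front bar until it drags snugly between bar and bed, without forcing it. Finish while still holding the gauge there, flat and snug at that depth, so that the gap can be read; leave everything else where it is.

Things in the scene. Friction and masses are not known exactly. Their poses are not given: they have to be found in the camera images.
- cab_drawer0 (a joint): Top drawer of the grey steel bench cabinet (260 deep, 260 wide, 144 high, two drawers): metres pulled out; 0 is shut, the stop is at 0.182. Starts 0 to 15 mm out, runs easily (a few newtons). Inside 218 wide, 215 long; when fully out, 175 mm behind the front panel are uncovered.
- cab_drawer0_handle (a point): Middle of the top drawer's bar handle: a level round steel bar, 11 thick, 120 long, 35 mm before the drawer front, 38 mm below the cabinet's top, 106 mm above the bench. x points into the cabinet (pull along -x), y along the bar, z up. The drawer's floor lies 24 mm below this point; its front panel rises 26 mm above it.
- gauge_handle (a point): Centre (half-way up) of the taper gauge's black handle: 60 long (along x), 20 wide, 18 high. x points along the blade to its tip, z up. The gauge lies level across the top drawer, tip to the cabinet's +y side, on two 15 mm high black strips that run under the blade only: below the handle 15 mm are free to the drawer's floor.
- gauge_tip (a point): Middle of the thin end of the gauge's blade, on its flat underside: 140 mm along +x from the handle's centre and 9 mm below it. Same axes.
- gauge: The whole taper gauge, about 130 g; origin on the underside where blade and handle meet. Bright steel blade 110 long, 16 wide; flat underside, in one plane with the handle's. Its top is a straight ramp, 13 thick at the handle, 2 at the tip (1 mm per 10 mm). Axes as gauge_handle.
- bed_front (a point): Middle of the front top edge of the stencil printer's flat aluminium bed, 75 mm above the bench. x points level into the printer (away from the robot), y along the edge, z up. The front face below is upright, with free bench before it. The bed shows as a ledge 25 mm deep in front of the frame.
- frame_edge (a point): Middle of the lower front edge of the stencil frame, 25 mm behind the bed's front edge; axes as bed_front. Its height over the bed is the gap to feel: 5 to 8.5 mm, the same all along. A blade flat on the bed meets this edge when 30 to 65 mm under it; the push then rises over a few millimetres.
- frame: The stencil frame, fixed level above the bed: aluminium bars 30 by 30, 300 wide, 285 long, with a steel sheet inside, flush underneath. Origin at frame_edge. Two 8 mm set screws with black knobs bridge the gap 128 mm left and right of its middle, 15 mm in.
- printer: The stencil printer: dark grey chassis 365 long, 300 wide, with its bed but without the frame; two clamp columns at the rear rise 178 mm above the bench. Origin on the bench, straight below frame_edge. Axes as bed_front. Fixed; cabinet and printer stand side by side, either way round.
- jar_c (a point): Centre of a solder-paste jar (60 across, 62 high) standing on the bench in front of the robot's base. To be left alone.
- squeegee_c (a point): Centre of a squeegee (wooden bar 160 by 30 by 22 with a steel blade) lying on the bench at the left. To be left alone.
- meter_c (a point): Centre of a black multimeter (75 by 150 by 34) lying on the bench at the right. To be left alone.

How it is judged (in metres and radians):
On the way, in this order (a step that is already met when the one before it is completed fails the run):
1. the top drawer is pulled out to its stop (value of joint cab_drawer0 above 0.172 m), for 0.1 s.
2. the gauge is lifted out of the drawer in the fingers (height (world z) of gauge_handle above 0.135 m and contact force between the fingers and gauge above 1 N), for 0.1 s.
3. the thin end of the blade is in the gap under the frame's front bar (x of gauge_tip in the frame of frame_edge above 0.008 m and z of gauge_tip in the frame of frame_edge below 0 m and z of gauge_tip in the frame of bed_front above -0.003 m), for 0.1 s.
At the end, for the whole second after the job is handed in: The gauge rests in the gripping fingers, tip 18 to 90 mm under the front bar and within 60 mm of its middle, square within 10 and level within 3 degrees, pressing on frame and bed with over 0.5 N each; drawer still out by 150 mm or more (x of gauge_tip in the frame of frame_edge between 0.018 and 0.09 m and y of gauge_tip in the frame of frame_edge between -0.06 and 0.06 m and contact force between gauge and frame above 0.5 N and contact force between gauge and printer above 0.5 N and angle between gauge's own z axis and vertical below 0.05 rad and angle between the x axis of gauge and the x axis of printer, either way round below 0.17 rad and contact force between the fingers and gauge above 2 N and linear speed of gauge below 0.01 m/s and value of joint cab_drawer0 above 0.15 m); the arm keeps its last pose, push and grip.
It fails at once if the gauge is forced: more than 40 N between it and the frame (contact force between gauge and frame above 40 N).
It fails at once if the jar is shifted by more than 30 mm (distance of jar_c from where it was at the start of the episode above 0.03 m).
It fails at once if the squeegee is shifted by more than 30 mm (distance of squeegee_c from where it was at the start of the episode above 0.03 m).
It fails at once if the multimeter is shifted by more than 30 mm (distance of meter_c from where it was at the start of the episode above 0.03 m).
It also fails if it takes over 54 s, if anything falls off the work surface, if the arm or the gripper's body presses on something with over 40 N, if the wrist force passes 120 N, or if a joint passes its speed limit or range.

## Working session

There is one attempt and no reset: what is moved stays moved. The work goes in short steps, Python scripts to look and compute and a shell command to move; the robot and the scene stay as the last step left them, time stands still between calls to the robot, and variables do not carry over. Pictures are saved under pics/ and viewed, and the job is handed in when it is done.

```bash
ls; mkdir -p pics; cat > h.py <<'E'
import numpy as np, cv2
from station import sensors, optics, manip
def snap(name, fn=None):
    s=optics.snapshot(name)
    if fn: cv2.imwrite('pics/'+fn, s['img'][:,:,::-1])
    np.savez('/tmp/%s.npz'%name, **s)
    return s
def load(name): return dict(np.load('/tmp/%s.npz'%name))
def px(s,u,v,z=None,r=1):
    R=cv2.Rodrigues(np.array(s['rvec'],float))[0]; t=np.array(s['tvec'],float).ravel()
    d=np.array([(u-s['cx'])/s['fx'],(v-s['cy'])/s['fy'],1.0])
    o=-R.T@t; w=R.T@d
    if z is None:
        p=s['z_map'][int(v)-r:int(v)+r+1,int(u)-r:int(u)+r+1]; p=p[p>0]
        k=np.median(p) if len(p) else 0
    else: k=(z-o[2])/w[2]
    return o+k*w
def crop(s,u0,v0,u1,v1,fn,f):
    im=s['img'][v0:v1,u0:u1,::-1]
    cv2.imwrite('pics/'+fn, cv2.resize(im,None,fx=f,fy=f,interpolation=cv2.INTER_CUBIC))
def cloud(s):
    R=cv2.Rodrigues(np.array(s['rvec'],float))[0]; t=np.array(s['tvec'],float).ravel()
    v,u=np.mgrid[:480,:640]; z=s['z_map']
    c=np.stack([(u-s['cx'])/s['fx']*z,(v-s['cy'])/s['fy']*z,z],-1)
    return (c-t)@R
E
python3 - <<'E'
from h import *
np.set_printoptions(precision=4,suppress=True)
for n in('scene','top'):
    s=snap(n,n+'0.png'); 
    R=cv2.Rodrigues(np.array(s['rvec'],float))[0]; print(n,s['fx'],-R.T@np.array(s['tvec']).ravel(), R[2])
print(sensors.sense())
E
```

```text
pics
scene 444.58783476305695 [1.1537 0.4847 0.8458] [-0.5402 -0.4598 -0.7048]
top 625.0419675915637 [ 0.2328 -0.0077  1.6206] [ 0.196   0.0055 -0.9806]
{'t': 0.1, 'joint_pos': array([-72.7486,   5.2595,  70.5725,  -0.0006, 104.2673,  -3.2475]), 'dq': array([ 0.0715, -0.1425, -0.1593,  0.0621,  0.0221,  0.1577]), 'effort': array([  0.0016, -44.7857, -40.7569,   0.07  ,   0.0284,  -0.0001]), 'tcp_pos': array([ 0.21  , -0.5618,  0.2216]), 'eef_rot': array([[ 0.9367,  0.3502, -0.0005],
       [ 0.3502, -0.9367,  0.0017],
       [ 0.0001, -0.0017, -1.    ]]), 'wrist_force': array([-1.3965,  0.0288,  0.5621]), 'moment': array([-0.0262, -0.0312,  0.0134]), 'width': 0.08789568289824035}
```

View pics/scene0.png

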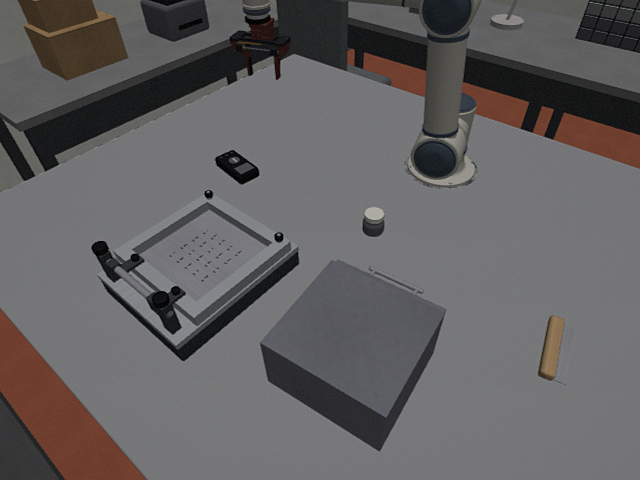

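View pics/top0.png

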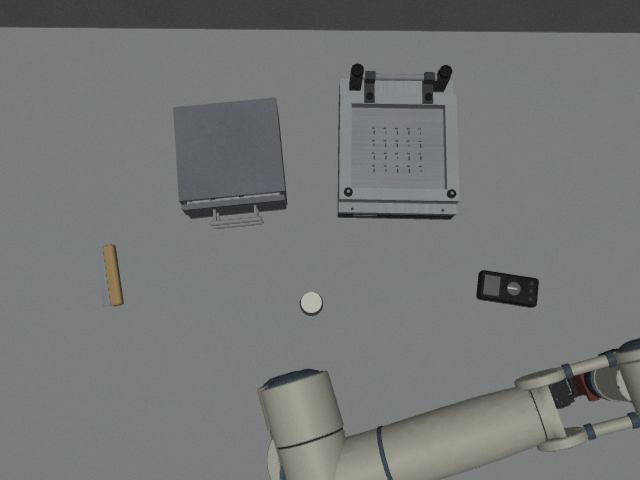

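The cabinet is on the left, with its handle near (237,220) in the top view. The printer is on the right, with its front edge at row ~210. The jar is at (311,303), the squeegee at (112,275) and the meter at (508,288). I'll enlarge next.

```bash
python3 - <<'E'
from h import *
s=load('top')
crop(s,165,90,295,235,'c1.png',5)
crop(s,330,170,470,230,'c2.png',5)
E
```

```text
(no output)
```

View pics/c1.png

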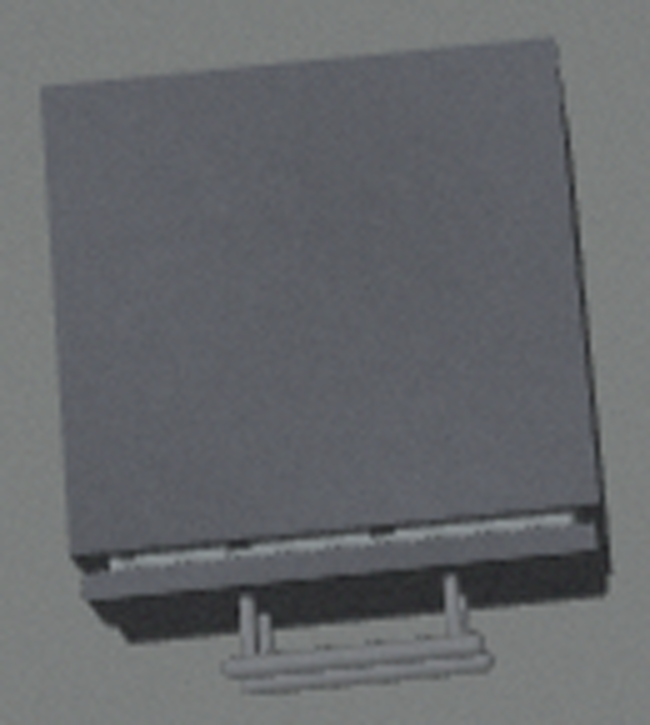

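View pics/c2.png

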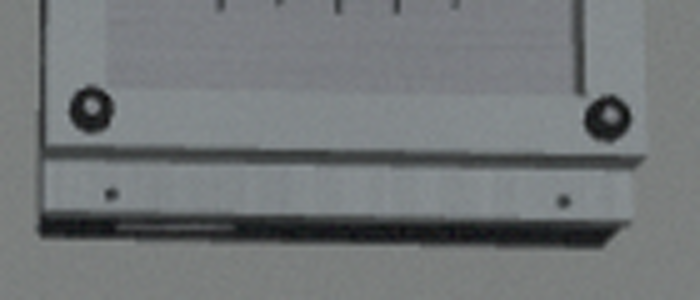

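```bash
python3 - <<'E'
from h import *
np.set_printoptions(precision=4,suppress=True)
s=load('top')
def q(u,v,z,c=(165,90)): return px(s,c[0]+u/5-0.4,c[1]+v/5-0.4,z)
def ang(a,b): d=b-a; return np.degrees(np.arctan2(d[1],d[0])),np.linalg.norm(d[:2])
a,b=q(222,667,.106),q(487,641,.106); print('handle',a,b,(a+b)/2,ang(b,a))
c=[q(42,88,.144),q(555,40,.144),q(598,505,.144),q(75,553,.144)]
for k in c: print(k)
print(ang(c[2],c[3]),ang(c[1],c[0]),ang(c[3],c[0]),ang(c[2],c[1]))
m=lambda u,v,z:q(u,v,z,(330,170))
a,b=m(42,216,.075),m(632,222,.075); print('bed',a,b,(a+b)/2,ang(b,a))
a,b=m(44,152,.112),m(643,158,.112); print('frame',a,b,(a+b)/2,ang(b,a))
C=cloud(s)
for u,v in [(236,221),(235,220),(235,221),(230,150),(400,195),(400,209),(311,303),(508,288),(112,275)]: print(u,v,C[v,u])
C=C.reshape(-1,3)
p=C[(C[:,2]>.065)&(C[:,2]<.085)&(C[:,0]>.4)&(C[:,1]<-.0)&(C[:,1]>-.35)]; print('bedz',np.median(p,0),len(p))
p=C[(C[:,2]>.10)&(C[:,2]<.125)&(C[:,0]>.4)&(C[:,1]<-.0)&(C[:,1]>-.5)]; print('framez',np.median(p,0),len(p),p[:,:].std(0))
E
```

```text
handle [0.5716 0.2584 0.106 ] [0.5863 0.127  0.106 ] [0.579  0.1927 0.106 ] (np.float64(96.35262268612277), np.float64(0.13217208341996925))
[0.8607 0.3554 0.144 ]
[0.889  0.0977 0.144 ]
[0.6463 0.0712 0.144 ]
[0.6194 0.326  0.144 ]
(np.float64(96.01815610350893), np.float64(0.2562446434970118)) (np.float64(96.26517348689603), np.float64(0.2592039020572355)) (np.float64(6.944133830496859), np.float64(0.24311038658267964)) (np.float64(6.246209281726679), np.float64(0.24419806636867314))
bed [ 0.6085 -0.0631  0.075 ] [ 0.6085 -0.3627  0.075 ] [ 0.6085 -0.2129  0.075 ] (np.float64(89.9926655920012), np.float64(0.2996104287293818))
frame [ 0.6324 -0.0627  0.112 ] [ 0.6323 -0.3608  0.112 ] [ 0.6323 -0.2117  0.112 ] (np.float64(89.99506928400506), np.float64(0.2981231610299955))
236 221 [0.5771 0.1913 0.1075]
235 220 [0.5793 0.1937 0.1088]
235 221 [0.5767 0.1935 0.1093]
230 150 [0.7488 0.2075 0.1451]
400 195 [ 0.2328 -0.0077  1.6206]
400 209 [ 0.6193 -0.2203  0.0784]
311 303 [0.3799 0.003  0.063 ]
508 288 [ 0.4245 -0.4936  0.0477]
112 275 [0.4503 0.5174 0.0228]
bedz [ 0.7702 -0.213   0.0807] 7293
framez [ 0.7898 -0.2179  0.1105] 5129 [0.1092 0.1076 0.0043]
```

```bash
cat >> h.py <<'E'
def delta(tgt, th=None, tip=None):
    """tgt = wanted TCP world pos, th = yaw of tool x (deg) -> tool-axis shift (in current axes), remaining turn"""
    st=sensors.sense(); R=st['eef_rot']; d=np.array(tgt)-st['tcp_pos']
    print('t',st['t'],'tcp',st['tcp_pos'].round(4),'w',round(st['width'],4),'F',st['wrist_force'].round(2))
    print('tool shift',(R.T@d).round(4), 'norm',np.linalg.norm(d).round(4))
    if th is not None:
        c,s_=np.cos(np.radians(th)),np.sin(np.radians(th))
        Rt=np.array([[c,s_,0],[s_,-c,0],[0,0,-1.]])
        print('turn',np.degrees(cv2.Rodrigues(R.T@Rt)[0].ravel()).round(2),'tool shift in target axes',(Rt.T@d).round(4))
E
R='{"dx":0.036,"dy":-0.034,"dz":-0.002}'
python3 -m creep '[{"dx":0.036,"dy":-0.034,"dz":-0.004},{"dx":0.036,"dy":-0.034,"dz":-0.004},{"dx":0.036,"dy":-0.034,"dz":-0.004},{"dx":0.036,"dy":-0.034,"dz":-0.004},{"dx":0.036,"dy":-0.034,"dz":-0.004},{"dx":0.036,"dy":-0.034,"dz":-0.004},{"dx":0.036,"dy":-0.034,"dz":-0.004},{"dx":0.036,"dy":-0.034,"dz":-0.004}]'
python3 -c "
from h import *
delta([.578,.193,.22],96.2)"
```

```text
t 0.1 tcp [ 0.21   -0.5618  0.2216] w 0.0879 F [-1.4   0.03  0.56]
tool shift [ 0.609  -0.5781  0.0027] norm 0.8397
turn [-8.00e-02 -7.00e-02 -7.57e+01] tool shift in target axes [0.7106 0.4473 0.0016]schema error: expected keys wx, wy, wz, dx, dy, dz, gripper
```

```bash
python3 -m creep '[{"wx":0,"wy":0,"wz":0,"dx":0.036,"dy":-0.034,"dz":-0.004,"gripper":0.0878},{"wx":0,"wy":0,"wz":0,"dx":0.036,"dy":-0.034,"dz":-0.004,"gripper":0.0878},{"wx":0,"wy":0,"wz":0,"dx":0.036,"dy":-0.034,"dz":-0.004,"gripper":0.0878},{"wx":0,"wy":0,"wz":0,"dx":0.036,"dy":-0.034,"dz":-0.004,"gripper":0.0878},{"wx":0,"wy":0,"wz":0,"dx":0.036,"dy":-0.034,"dz":-0.004,"gripper":0.0878},{"wx":0,"wy":0,"wz":0,"dx":0.036,"dy":-0.034,"dz":-0.004,"gripper":0.0878}]' 40
python3 -c "
from h import *
delta([.578,.193,.22],96.2)"
```

```text
t: 0.7
tcp_pos: [0.3397, -0.2935, 0.2387]
eef_rot: [[0.94, 0.34, -0.007], [0.34, -0.94, 0.014], [-0.002, -0.015, -1.0]]
wrist_force: [1.1, 0.4, 0.4]
width: 0.0882
t 0.7 tcp [ 0.3397 -0.2935  0.2387] w 0.0882 F [1.09 0.44 0.4 ]
tool shift [ 0.3897 -0.3761  0.0236] norm 0.5421
turn [ -0.81  -0.48 -76.3 ] tool shift in target axes [0.4579 0.2894 0.0187]
```

```bash
python3 -m creep '[{"wx":0,"wy":0,"wz":0,"dx":0.035,"dy":-0.034,"dz":0.002,"gripper":0.0878},{"wx":0,"wy":0,"wz":0,"dx":0.035,"dy":-0.034,"dz":0.002,"gripper":0.0878},{"wx":0,"wy":0,"wz":0,"dx":0.035,"dy":-0.034,"dz":0.002,"gripper":0.0878},{"wx":0,"wy":0,"wz":0,"dx":0.035,"dy":-0.034,"dz":0.002,"gripper":0.0878},{"wx":0,"wy":0,"wz":0,"dx":0.035,"dy":-0.034,"dz":0.002,"gripper":0.0878},{"wx":0,"wy":0,"wz":0,"dx":0.035,"dy":-0.034,"dz":0.002,"gripper":0.0878},{"wx":0,"wy":0,"wz":0,"dx":0.035,"dy":-0.034,"dz":0.002,"gripper":0.0878},{"wx":0,"wy":0,"wz":0,"dx":0.035,"dy":-0.034,"dz":0.002,"gripper":0.0878}]'
python3 -m creep '[{"wx":0,"wy":0,"wz":-8.5,"dx":0,"dy":0,"dz":0,"gripper":0.03},{"wx":0,"wy":0,"wz":-8.5,"dx":0,"dy":0,"dz":0,"gripper":0.03},{"wx":0,"wy":0,"wz":-8.5,"dx":0,"dy":0,"dz":0,"gripper":0.03},{"wx":0,"wy":0,"wz":-8.5,"dx":0,"dy":0,"dz":0,"gripper":0.03},{"wx":0,"wy":0,"wz":-8.5,"dx":0,"dy":0,"dz":0,"gripper":0.03},{"wx":0,"wy":0,"wz":-8.5,"dx":0,"dy":0,"dz":0,"gripper":0.03},{"wx":0,"wy":0,"wz":-8.5,"dx":0,"dy":0,"dz":0,"gripper":0.03},{"wx":0,"wy":0,"wz":-8.5,"dx":0,"dy":0,"dz":0,"gripper":0.03}]'
python3 -c "
from h import *
delta([.578,.193,.15],96.2)"
```

```text
t: 1.5
tcp_pos: [0.5107, 0.068, 0.2249]
eef_rot: [[0.941, 0.339, -0.006], [0.339, -0.941, 0.012], [-0.001, -0.013, -1.0]]
wrist_force: [0.9, -0.5, -0.4]
width: 0.0877
t: 2.3
tcp_pos: [0.5102, 0.0764, 0.2177]
eef_rot: [[0.02, 1.0, -0.018], [1.0, -0.02, 0.013], [0.013, -0.018, -1.0]]
wrist_force: [0.1, -0.1, 0.1]
width: 0.0307
t 2.3 tcp [0.5102 0.0764 0.2177] w 0.0307 F [ 0.06 -0.05  0.14]
tool shift [0.117  0.0667 0.0679] norm 0.1509
turn [-1.   -0.79 -7.35] tool shift in target axes [0.1086 0.08   0.0677]
```

```bash
python3 -m creep '[{"wx":-1,"wy":-0.8,"wz":-7.4,"dx":0,"dy":0,"dz":0,"gripper":0.03},{"wx":0,"wy":0,"wz":0,"dx":0.035,"dy":0.026,"dz":0.02,"gripper":0.03},{"wx":0,"wy":0,"wz":0,"dx":0.035,"dy":0.026,"dz":0.02,"gripper":0.03},{"wx":0,"wy":0,"wz":0,"dx":0.035,"dy":0.026,"dz":0.02,"gripper":0.03},{"wx":0,"wy":0,"wz":0,"dx":0,"dy":0,"dz":0,"gripper":0.03}]'
python3 -c "
from h import *
delta([.578,.193,.087],96.2)
s=snap('top');crop(s,190,150,290,240,'c3.png',6)
s=snap('scene');crop(s,330,200,470,320,'c4.png',5)"
```

```text
t: 2.8
tcp_pos: [0.5772, 0.192, 0.1538]
eef_rot: [[-0.116, 0.993, -0.0], [0.993, 0.116, -0.002], [-0.002, -0.001, -1.0]]
wrist_force: [-1.1, -1.2, -1.2]
width: 0.0302
t 2.8 tcp [0.5772 0.192  0.1538] w 0.0302 F [-1.1  -1.18 -1.23]
tool shift [0.0011 0.0009 0.0668] norm 0.0668
turn [-0.04  0.13  0.46] tool shift in target axes [0.0009 0.0009 0.0668]
```

View pics/c3.png

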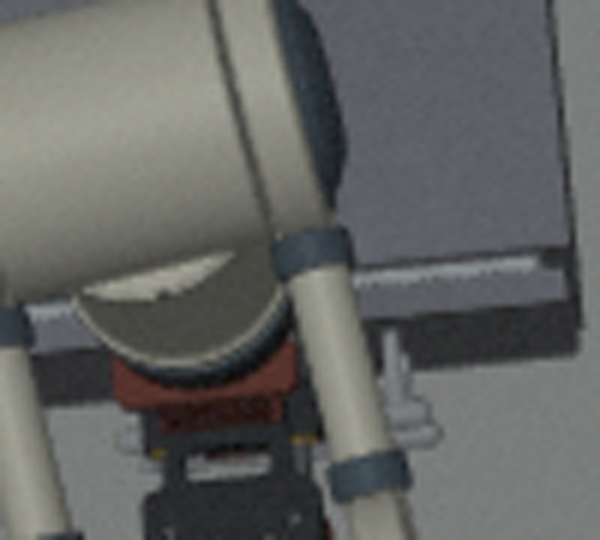

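View pics/c4.png

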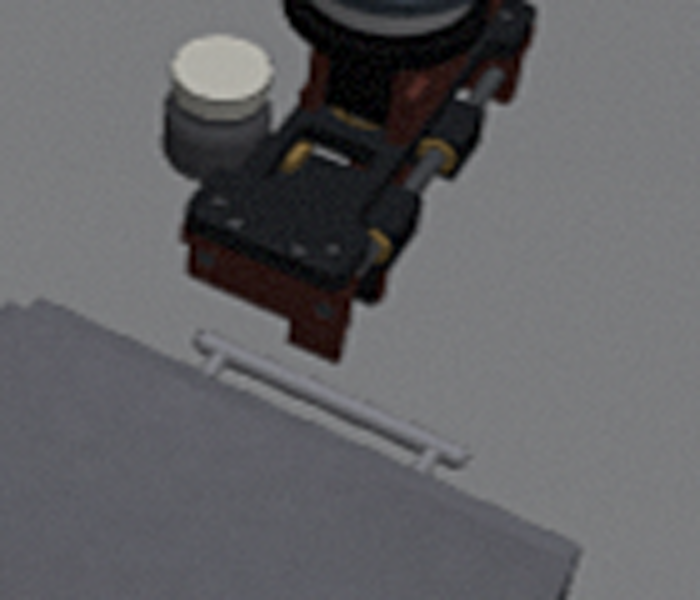

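The gripper is over the bar. In the top crop the handle ends show at both sides of it. In the scene crop the bar runs (200,340)-(465,458). I'll cross-check the handle position in the scene view.

```bash
python3 -c "
from h import *
s=load('scene')
a=px(s,330+200/5-.4,200+340/5-.4,.106);b=px(s,330+465/5-.4,200+458/5-.4,.106);print(a,b,(a+b)/2)
e=px(s,330+330/5,200+358/5,.154);print('finger',e)"
```

```text
[0.58367792 0.12866084 0.106     ] [0.5681677  0.25526568 0.106     ] [0.57592281 0.19196326 0.106     ]
finger [0.59554511 0.20069552 0.154     ]
```

Both views agree on (0.577, 0.192). Now I'll descend and grip.

```bash
python3 -m creep '[{"wx":0,"wy":0,"wz":0.4,"dx":0,"dy":0,"dz":0.03,"gripper":0.03},{"wx":0,"wy":0,"wz":0,"dx":0,"dy":0,"dz":0.025,"gripper":0.03},{"wx":0,"wy":0,"wz":0,"dx":0,"dy":0,"dz":0.013,"gripper":0.03},{"wx":0,"wy":0,"wz":0,"dx":0,"dy":0,"dz":0,"gripper":0.0},{"wx":0,"wy":0,"wz":0,"dx":0,"dy":0,"dz":0,"gripper":0.0},{"wx":0,"wy":0,"wz":0,"dx":0,"dy":0,"dz":0,"gripper":0.0}]' 30
python3 -c "
from h import *
delta([.397,.173,.087],96.2)"
```

```text
t: 3.5
tcp_pos: [0.5798, 0.1845, 0.0986]
eef_rot: [[-0.102, 0.995, 0.018], [0.995, 0.102, -0.001], [-0.003, 0.018, -1.0]]
wrist_force: [0.5, 2.3, -9.4]
width: 0.0103
t 3.5 tcp [0.5798 0.1845 0.0986] w 0.0103 F [ 0.54  2.33 -9.4 ]
tool shift [ 0.0073 -0.1832  0.0084] norm 0.1836
turn [ 1.    0.16 -0.34] tool shift in target axes [ 0.0083 -0.183   0.0116]
```

```bash
python3 -m creep '[{"wx":0,"wy":0,"wz":0,"dx":0,"dy":-0.02,"dz":0,"gripper":0.0},{"wx":0,"wy":0,"wz":0,"dx":0,"dy":-0.03,"dz":0,"gripper":0.0},{"wx":0,"wy":0,"wz":0,"dx":0,"dy":-0.03,"dz":0,"gripper":0.0}]' 30
python3 -c "
from h import *
s=sensors.sense();print(s['joint_pos'],s['effort'])
delta([.397,.173,.087],96.2)
s=snap('top');crop(s,170,90,310,270,'c5.png',4)
s=snap('scene');crop(s,300,160,480,320,'c6.png',4)"
```

```text
t: 3.8
tcp_pos: [0.5025, 0.1757, 0.0985]
eef_rot: [[-0.1, 0.995, 0.024], [0.995, 0.101, -0.0], [-0.003, 0.024, -1.0]]
wrist_force: [2.0, 0.3, 0.5]
width: 0.0099
[15.86725889 -5.81910053 94.10397534 -0.39187474 90.40138907 10.09151531] [-2.56909328e-01 -3.18006670e+01 -4.27231228e+01  3.76362149e-01
  2.64521353e-01 -2.65547528e-02]
t 3.8 tcp [0.5025 0.1757 0.0985] w 0.0099 F [1.98 0.35 0.52]
tool shift [ 0.008  -0.1055  0.009 ] norm 0.1062
turn [ 1.36  0.16 -0.43] tool shift in target axes [ 0.0087 -0.1052  0.0115]
```

View pics/c5.png

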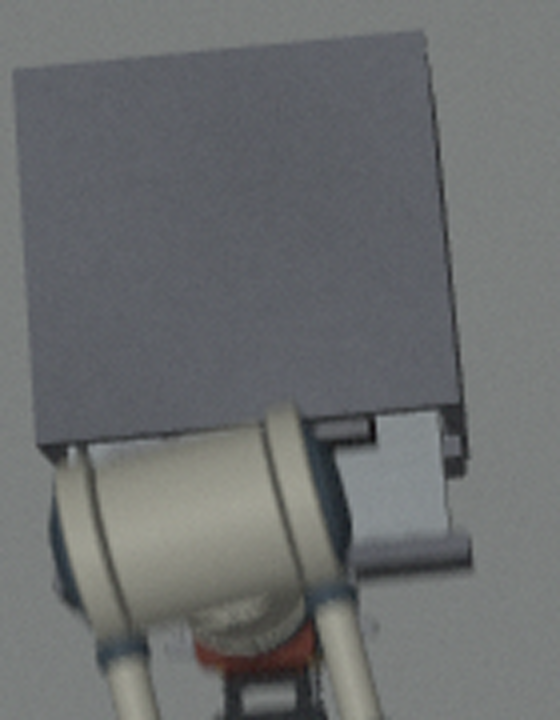

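View pics/c6.png

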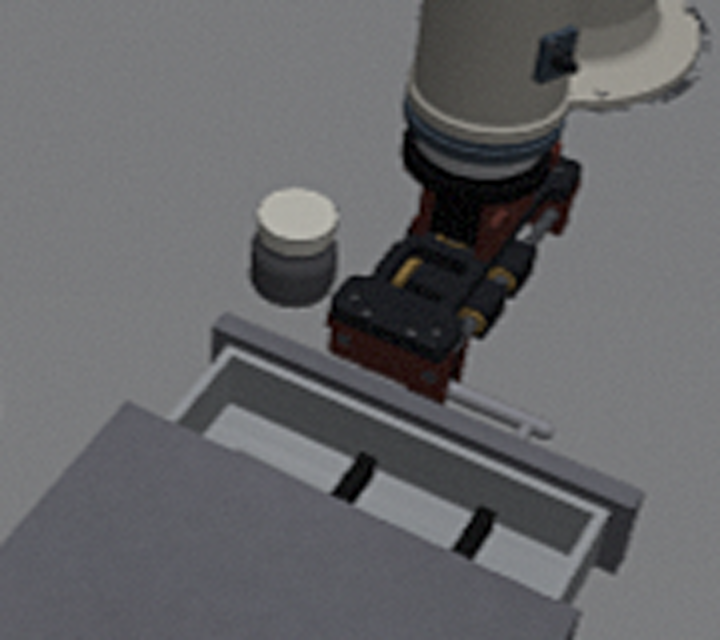

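The drawer is about 85 mm out and the gripper holds the bar. I'll keep pulling, more slowly towards the stop.

```bash
python3 -m creep '[{"wx":0,"wy":0,"wz":0,"dx":0,"dy":-0.025,"dz":0,"gripper":0.0},{"wx":0,"wy":0,"wz":0,"dx":0,"dy":-0.025,"dz":0,"gripper":0.0},{"wx":0,"wy":0,"wz":0,"dx":0,"dy":-0.02,"dz":0,"gripper":0.0},{"wx":0,"wy":0,"wz":0,"dx":0,"dy":-0.015,"dz":0,"gripper":0.0}]' 30
python3 -m creep '[{"wx":0,"wy":0,"wz":0,"dx":0,"dy":-0.012,"dz":0,"gripper":0.0},{"wx":0,"wy":0,"wz":0,"dx":0,"dy":-0.008,"dz":0,"gripper":0.0}]'
python3 -c "
from h import *
delta([.397,.173,.087],96.2)"
```

```text
t: 4.3
tcp_pos: [0.4161, 0.1657, 0.0984]
eef_rot: [[-0.1, 0.995, 0.028], [0.995, 0.101, -0.002], [-0.004, 0.028, -1.0]]
wrist_force: [0.8, -0.0, -4.9]
width: 0.0105
t: 4.5
tcp_pos: [0.4017, 0.1642, 0.0987]
eef_rot: [[-0.1, 0.994, 0.046], [0.995, 0.1, 0.001], [-0.003, 0.046, -0.999]]
wrist_force: [53.1, 8.1, -35.3]
width: 0.0101
t 4.5 tcp [0.4017 0.1642 0.0987] w 0.0101 F [ 53.09   8.12 -35.28]
tool shift [ 0.0093 -0.0043  0.0114] norm 0.0154
turn [ 2.63  0.21 -0.46] tool shift in target axes [ 0.0093 -0.0037  0.0117]
```

```bash
python3 -m creep '[{"wx":0,"wy":0,"wz":0,"dx":0,"dy":0.003,"dz":0,"gripper":0.0},{"wx":0,"wy":0,"wz":0,"dx":0,"dy":0,"dz":0,"gripper":0.03},{"wx":0,"wy":0,"wz":0,"dx":0,"dy":0,"dz":0,"gripper":0.03}]'
python3 -m creep '[{"wx":2,"wy":0,"wz":0,"dx":0,"dy":0,"dz":-0.03,"gripper":0.03},{"wx":0,"wy":0,"wz":0,"dx":0,"dy":0,"dz":-0.04,"gripper":0.03},{"wx":0,"wy":0,"wz":0,"dx":0,"dy":0,"dz":-0.05,"gripper":0.06},{"wx":0,"wy":0,"wz":0,"dx":-0.05,"dy":0,"dz":-0.03,"gripper":0.06},{"wx":0,"wy":0,"wz":0,"dx":-0.05,"dy":0,"dz":0,"gripper":0.06},{"wx":0,"wy":0,"wz":0,"dx":-0.05,"dy":0,"dz":0,"gripper":0.06},{"wx":0,"wy":0,"wz":0,"dx":-0.05,"dy":0,"dz":0,"gripper":0.06},{"wx":0,"wy":0,"wz":0,"dx":-0.05,"dy":0,"dz":0,"gripper":0.06}]'
python3 -c "
from h import *
s=snap('top','top2.png');crop(s,170,90,310,270,'c7.png',4)
s=snap('scene','scene2.png');crop(s,300,160,500,340,'c8.png',4)"
```

```text
t: 4.8
tcp_pos: [0.4061, 0.1647, 0.1007]
eef_rot: [[-0.1, 0.994, 0.051], [0.995, 0.1, 0.003], [-0.002, 0.051, -0.999]]
wrist_force: [1.0, 0.2, 0.1]
width: 0.0228
t: 5.6
tcp_pos: [0.4283, -0.0758, 0.2621]
eef_rot: [[-0.115, 0.993, 0.026], [0.993, 0.115, -0.001], [-0.004, 0.026, -1.0]]
wrist_force: [1.2, 0.3, 0.8]
width: 0.0597
```

View pics/c7.png

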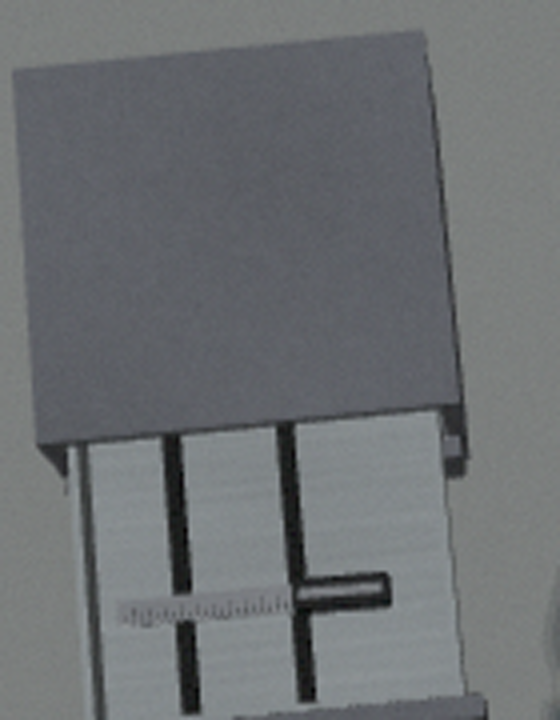

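View pics/scene2.png

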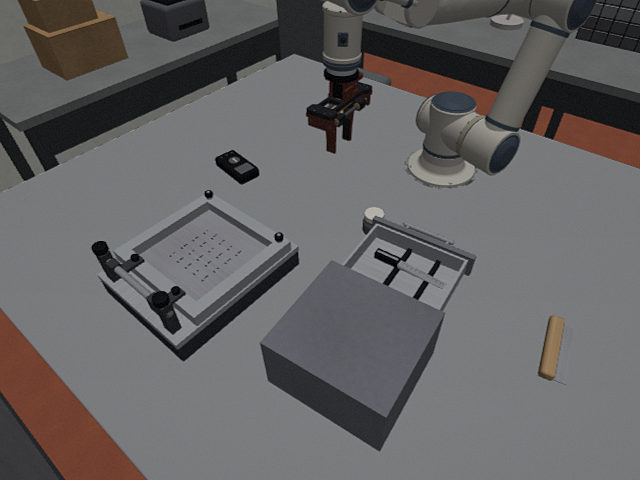

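The gauge lies in the open drawer: handle at crop (343,591), blade tip at about (118,612). I'll enlarge it.

```bash
python3 -c "
from h import *
s=load('top');crop(s,190,222,280,270,'c9.png',8)
s=load('scene');crop(s,360,240,450,300,'c10.png',8)"
```

```text
(no output)
```

View pics/c9.png

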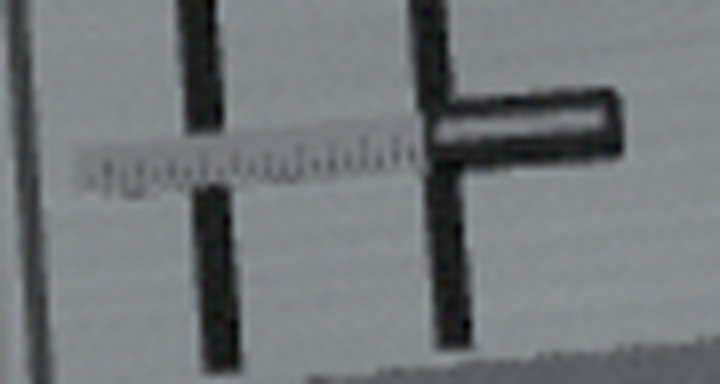

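View pics/c10.png

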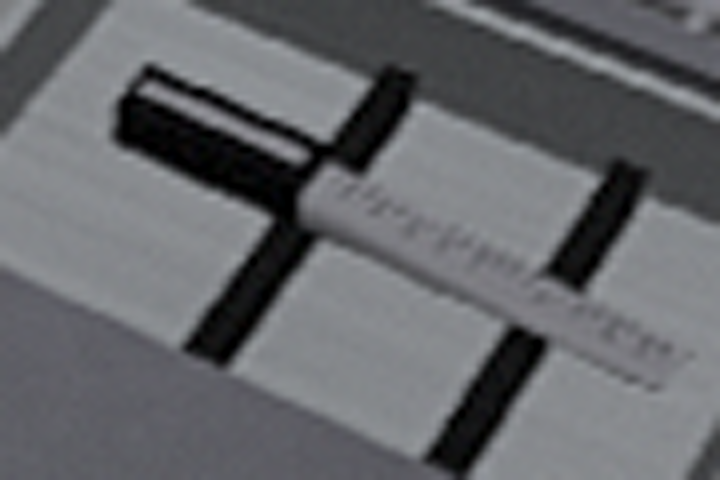

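```bash
python3 -c "
from h import *
s=load('top');f=lambda u,v,z:px(s,190+u/8-.4,222+v/8-.4,z)
a,b=f(434,132,.115),f(610,117,.115);t=f(77,170,.099);print(a,b,(a+b)/2,t)
d=t-(a+b)/2;print(np.degrees(np.arctan2(d[1],d[0])),np.linalg.norm(d[:2]))
print('strip end',f(455,345,.097))
s=load('scene');f=lambda u,v,z:px(s,360+u/8-.4,240+v/8-.4,z)
a,b=f(308,155,.115),f(140,88,.115);t=f(672,368,.099);print(a,b,(a+b)/2,t)
d=t-(a+b)/2;print(np.degrees(np.arctan2(d[1],d[0])),np.linalg.norm(d[:2]))
delta([.443,.15,.2],96)
"
```

```text
[0.53250284 0.1694692  0.115     ] [0.53776972 0.11551389 0.115     ] [0.53513628 0.14249155 0.115     ] [0.52251558 0.28168639 0.099     ]
95.18080224997158 0.1397658328670173
strip end [0.46921562 0.16292389 0.097     ]
[0.52932528 0.16758591 0.115     ] [0.53720669 0.11588547 0.115     ] [0.53326599 0.14173569 0.115     ] [0.52071761 0.28030686 0.099     ]
95.17433173385868 0.1391381728487311
t 5.7 tcp [ 0.4282 -0.0792  0.2612] w 0.06 F [-0.34  0.39 -1.05]
tool shift [0.2267 0.0376 0.0608] norm 0.2377
turn [1.37 0.32 0.07] tool shift in target axes [0.2264 0.0387 0.0612]
```

```bash
python3 -c "
from h import *
delta([.534,.142,.17],95.2)"
python3 -m creep '[{"wx":1.3,"wy":0.3,"wz":0.9,"dx":0.04,"dy":0.027,"dz":0,"gripper":0.06},{"wx":0,"wy":0,"wz":0,"dx":0.04,"dy":0.027,"dz":0.015,"gripper":0.06},{"wx":0,"wy":0,"wz":0,"dx":0.04,"dy":0.027,"dz":0.02,"gripper":0.06},{"wx":0,"wy":0,"wz":0,"dx":0.04,"dy":0.027,"dz":0.02,"gripper":0.06},{"wx":0,"wy":0,"wz":0,"dx":0.04,"dy":0.027,"dz":0.02,"gripper":0.06}]'
python3 -m creep '[{"wx":0,"wy":0,"wz":0,"dx":0,"dy":0,"dz":0,"gripper":0.06}]'
python3 -c "
from h import *
delta([.534,.142,.088],95.2)"
```

```text
t 5.7 tcp [ 0.4282 -0.0792  0.2612] w 0.06 F [-0.34  0.39 -1.05]
tool shift [0.2093 0.1265 0.093 ] norm 0.2617
turn [1.37 0.31 0.87] tool shift in target axes [0.2107 0.1255 0.0912]
t: 6.2
tcp_pos: [0.5461, 0.1259, 0.1984]
eef_rot: [[-0.072, 0.997, 0.015], [0.997, 0.072, -0.001], [-0.002, 0.015, -1.0]]
wrist_force: [0.0, -0.7, -0.0]
width: 0.0595
t: 6.3
tcp_pos: [0.5458, 0.1309, 0.1942]
eef_rot: [[-0.078, 0.997, 0.009], [0.997, 0.078, -0.0], [-0.001, 0.009, -1.0]]
wrist_force: [-0.8, -0.1, -0.4]
width: 0.0601
t 6.3 tcp [0.5458 0.1309 0.1942] w 0.0601 F [-0.76 -0.11 -0.39]
tool shift [ 0.012  -0.0119  0.1061] norm 0.1074
turn [ 0.51  0.05 -0.74] tool shift in target axes [ 0.0121 -0.0108  0.1062]
```

```bash
python3 -m creep '[{"wx":0.5,"wy":0,"wz":-0.7,"dx":0.012,"dy":-0.012,"dz":0.02,"gripper":0.06},{"wx":0,"wy":0,"wz":0,"dx":0,"dy":0,"dz":0.03,"gripper":0.06},{"wx":0,"wy":0,"wz":0,"dx":0,"dy":0,"dz":0,"gripper":0.06}]'
python3 -c "
from h import *
delta([.534,.142,.088],95.2)"
```

```text
t: 6.6
tcp_pos: [0.5327, 0.1459, 0.1457]
eef_rot: [[-0.095, 0.995, 0.002], [0.995, 0.095, -0.0], [-0.0, 0.001, -1.0]]
wrist_force: [-1.1, 0.1, 0.9]
width: 0.0599
t 6.6 tcp [0.5327 0.1459 0.1457] w 0.0599 F [-1.05  0.14  0.85]
tool shift [-0.004   0.0008  0.0577] norm 0.0578
turn [0.09 0.03 0.26] tool shift in target axes [-0.004   0.0009  0.0577]
```

```bash
python3 -m creep '[{"wx":0,"wy":0,"wz":0.2,"dx":-0.004,"dy":0.001,"dz":0.025,"gripper":0.06},{"wx":0,"wy":0,"wz":0,"dx":0,"dy":0,"dz":0.02,"gripper":0.05},{"wx":0,"wy":0,"wz":0,"dx":0,"dy":0,"dz":0.008,"gripper":0.05},{"wx":0,"wy":0,"wz":0,"dx":0,"dy":0,"dz":0,"gripper":0.05}]'
python3 -c "
from h import *
delta([.534,.142,.088],95.2)"
```

```text
t: 7.0
tcp_pos: [0.5364, 0.1426, 0.1008]
eef_rot: [[-0.091, 0.996, 0.011], [0.996, 0.091, 0.002], [0.001, 0.011, -1.0]]
wrist_force: [-0.0, 0.2, 0.8]
width: 0.05
t 7.0 tcp [0.5364 0.1426 0.1008] w 0.05 F [-0.02  0.22  0.75]
tool shift [-0.0003 -0.0026  0.0128] norm 0.0131
turn [ 0.65 -0.03  0.04] tool shift in target axes [-0.0003 -0.0024  0.0128]
```

```bash
python3 -m creep '[{"wx":0.6,"wy":0,"wz":0,"dx":0,"dy":-0.002,"dz":0.012,"gripper":0.05},{"wx":0,"wy":0,"wz":0,"dx":0,"dy":0,"dz":0,"gripper":0.05}]'
python3 -c "
from h import *
delta([.534,.142,.088],95.2)"
```

```text
t: 7.2
tcp_pos: [0.5356, 0.1425, 0.0916]
eef_rot: [[-0.091, 0.996, 0.004], [0.996, 0.091, 0.001], [0.001, 0.004, -1.0]]
wrist_force: [0.3, -0.3, -0.1]
width: 0.0502
t 7.2 tcp [0.5356 0.1425 0.0916] w 0.0502 F [ 0.33 -0.34 -0.1 ]
tool shift [-0.0003 -0.0017  0.0036] norm 0.004
turn [ 0.25 -0.06  0.02] tool shift in target axes [-0.0003 -0.0017  0.0036]
```

```bash
python3 -m creep '[{"wx":0.3,"wy":-0.1,"wz":0,"dx":0,"dy":-0.002,"dz":0.004,"gripper":0.05},{"wx":0,"wy":0,"wz":0,"dx":0,"dy":0,"dz":0,"gripper":0.05},{"wx":0,"wy":0,"wz":0,"dx":0,"dy":0,"dz":0,"gripper":0.0},{"wx":0,"wy":0,"wz":0,"dx":0,"dy":0,"dz":0,"gripper":0.0},{"wx":0,"wy":0,"wz":0,"dx":0,"dy":0,"dz":0,"gripper":0.0}]' 40
python3 -c "
from h import *
delta([.534,.142,.088],95.2)"
```

```text
t: 7.7
tcp_pos: [0.5346, 0.1425, 0.0898]
eef_rot: [[-0.091, 0.996, 0.002], [0.996, 0.091, -0.0], [-0.0, 0.002, -1.0]]
wrist_force: [0.5, 0.9, 0.8]
width: 0.0294
t 7.7 tcp [0.5346 0.1425 0.0898] w 0.0294 F [0.51 0.86 0.78]
tool shift [-0.0004 -0.0007  0.0018] norm 0.002
turn [0.12 0.02 0.01] tool shift in target axes [-0.0004 -0.0007  0.0018]
```

```bash
python3 -m creep '[{"wx":0,"wy":0,"wz":0,"dx":0,"dy":0,"dz":0,"gripper":0.0},{"wx":0,"wy":0,"wz":0,"dx":0,"dy":0,"dz":0,"gripper":0.0},{"wx":0,"wy":0,"wz":0,"dx":0,"dy":0,"dz":0,"gripper":0.0}]' 40
python3 -c "
from h import *
delta([.534,.142,.088],95.2)
s=snap('scene','scene3.png');crop(s,320,170,480,320,'c11.png',4)"
```

```text
t: 8.0
tcp_pos: [0.5346, 0.1425, 0.0899]
eef_rot: [[-0.091, 0.996, 0.002], [0.996, 0.091, -0.0], [-0.0, 0.002, -1.0]]
wrist_force: [0.5, -0.2, -0.5]
width: 0.02
t 8.0 tcp [0.5346 0.1425 0.0899] w 0.02 F [ 0.53 -0.2  -0.55]
tool shift [-0.0004 -0.0007  0.0019] norm 0.0021
turn [0.12 0.02 0.01] tool shift in target axes [-0.0004 -0.0007  0.0019]
```

View pics/c11.png

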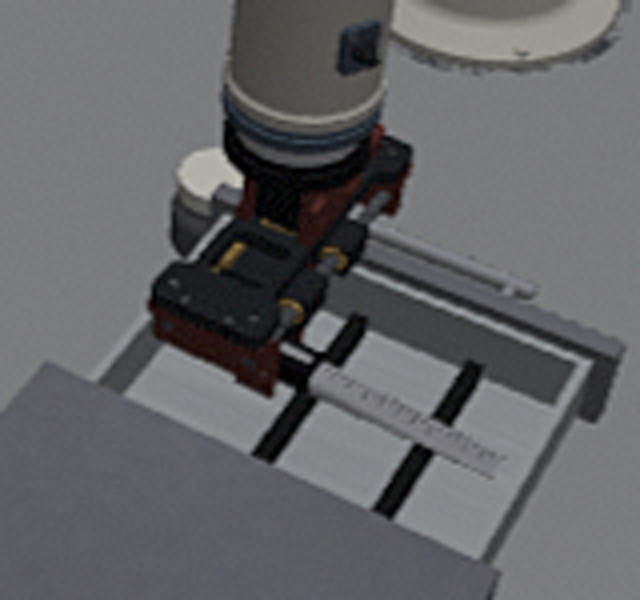

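The jaws are closed on the black handle (width 20 mm). Lifting.

```bash
python3 -m creep '[{"wx":0,"wy":0,"wz":0,"dx":0,"dy":0,"dz":-0.015,"gripper":0.0},{"wx":0,"wy":0,"wz":0,"dx":0,"dy":0,"dz":-0.03,"gripper":0.0},{"wx":0,"wy":0,"wz":0,"dx":0,"dy":0,"dz":-0.04,"gripper":0.0},{"wx":0,"wy":0,"wz":0,"dx":0,"dy":0,"dz":-0.04,"gripper":0.0},{"wx":0,"wy":0,"wz":0,"dx":0,"dy":0,"dz":-0.02,"gripper":0.0},{"wx":0,"wy":0,"wz":0,"dx":0,"dy":0,"dz":0,"gripper":0.0}]'
python3 -c "
from h import *
delta([.45,-.21,.21],0)
s=snap('scene','scene4.png');crop(s,300,100,500,320,'c12.png',3)"
```

```text
t: 8.65
tcp_pos: [0.5327, 0.142, 0.2421]
eef_rot: [[-0.091, 0.996, -0.001], [0.996, 0.091, -0.002], [-0.001, -0.002, -1.0]]
wrist_force: [-0.3, -0.1, -1.3]
width: 0.02
t 8.65 tcp [0.5327 0.142  0.2421] w 0.02 F [-0.29 -0.1  -1.25]
tool shift [-0.343  -0.1143  0.0328] norm 0.363
turn [-0.    0.14 95.2 ] tool shift in target axes [-0.0827  0.352   0.0321]
```

View pics/c12.png

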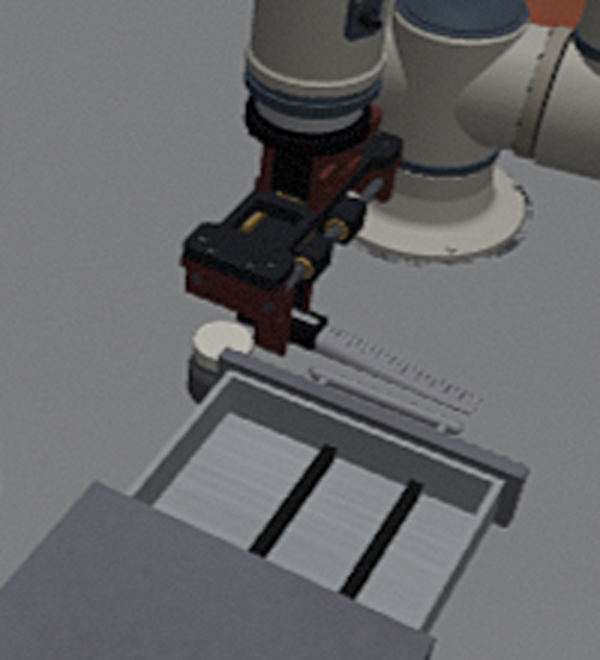

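The gauge is lifted clear and sits level. Next I'll carry it to the right, then turn it.

```bash
python3 -m creep '[{"wx":0,"wy":0,"wz":0,"dx":-0.043,"dy":-0.014,"dz":0.002,"gripper":0.0},{"wx":0,"wy":0,"wz":0,"dx":-0.043,"dy":-0.014,"dz":0.002,"gripper":0.0},{"wx":0,"wy":0,"wz":0,"dx":-0.043,"dy":-0.014,"dz":0.002,"gripper":0.0},{"wx":0,"wy":0,"wz":0,"dx":-0.043,"dy":-0.014,"dz":0.002,"gripper":0.0},{"wx":0,"wy":0,"wz":0,"dx":-0.043,"dy":-0.014,"dz":0.002,"gripper":0.0},{"wx":0,"wy":0,"wz":0,"dx":-0.043,"dy":-0.014,"dz":0.002,"gripper":0.0},{"wx":0,"wy":0,"wz":0,"dx":-0.043,"dy":-0.014,"dz":0.002,"gripper":0.0},{"wx":0,"wy":0,"wz":0,"dx":-0.03,"dy":-0.01,"dz":0.002,"gripper":0.0}]'
python3 -m creep '[{"wx":0,"wy":0,"wz":8.5,"dx":0,"dy":0,"dz":0,"gripper":0.0},{"wx":0,"wy":0,"wz":8.5,"dx":0,"dy":0,"dz":0,"gripper":0.0},{"wx":0,"wy":0,"wz":8.5,"dx":0,"dy":0,"dz":0,"gripper":0.0},{"wx":0,"wy":0,"wz":8.5,"dx":0,"dy":0,"dz":0,"gripper":0.0},{"wx":0,"wy":0,"wz":8.5,"dx":0,"dy":0,"dz":0,"gripper":0.0},{"wx":0,"wy":0,"wz":8.5,"dx":0,"dy":0,"dz":0,"gripper":0.0},{"wx":0,"wy":0,"wz":8.5,"dx":0,"dy":0,"dz":0,"gripper":0.0},{"wx":0,"wy":0,"wz":8.5,"dx":0,"dy":0,"dz":0,"gripper":0.0}]'
python3 -m creep '[{"wx":0,"wy":0,"wz":8.5,"dx":0,"dy":0,"dz":0,"gripper":0.0},{"wx":0,"wy":0,"wz":8.5,"dx":0,"dy":0,"dz":0,"gripper":0.0},{"wx":0,"wy":0,"wz":8.5,"dx":0,"dy":0,"dz":0,"gripper":0.0}]'
python3 -c "
from h import *
delta([.45,-.212,.13],0)"
```

```text
t: 9.5
tcp_pos: [0.4492, -0.2042, 0.2095]
eef_rot: [[-0.101, 0.995, -0.022], [0.995, 0.101, 0.003], [0.005, -0.021, -1.0]]
wrist_force: [0.4, -0.2, -1.5]
width: 0.0201
t: 10.3
tcp_pos: [0.4411, -0.2073, 0.191]
eef_rot: [[0.892, 0.45, -0.046], [0.451, -0.892, 0.015], [-0.035, -0.034, -0.999]]
wrist_force: [-0.0, 0.1, -0.6]
width: 0.0198
t: 10.6
tcp_pos: [0.4388, -0.206, 0.1843]
eef_rot: [[0.998, 0.017, -0.055], [0.018, -1.0, 0.019], [-0.055, -0.02, -0.998]]
wrist_force: [0.1, -0.2, -1.1]
width: 0.0198
t 10.6 tcp [ 0.4388 -0.206   0.1843] w 0.0198 F [ 0.12 -0.17 -1.07]
tool shift [0.0141 0.0073 0.0534] norm 0.0557
turn [-1.14  3.16  1.03] tool shift in target axes [0.0112 0.006  0.0543]
```

```bash
python3 -m creep '[{"wx":-1.1,"wy":3.2,"wz":1,"dx":0.014,"dy":0.007,"dz":0.03,"gripper":0.0},{"wx":0,"wy":0,"wz":0,"dx":0,"dy":0,"dz":0.025,"gripper":0.0},{"wx":0,"wy":0,"wz":0,"dx":0,"dy":0,"dz":0,"gripper":0.0}]'
python3 -c "
from h import *
delta([.45,-.212,.13],0)
s=snap('top','t5.png');crop(s,330,130,470,270,'c13.png',4)
s=snap('scene','s5.png');crop(s,90,120,330,300,'c14.png',3)"
```

```text
t: 10.9
tcp_pos: [0.4494, -0.2111, 0.1216]
eef_rot: [[1.0, -0.005, -0.004], [-0.005, -1.0, 0.004], [-0.004, -0.004, -1.0]]
wrist_force: [-0.3, 0.4, -1.1]
width: 0.0195
t 10.9 tcp [ 0.4494 -0.2111  0.1216] w 0.0195 F [-0.33  0.37 -1.12]
tool shift [ 0.0005  0.0008 -0.0084] norm 0.0085
turn [-0.21  0.22 -0.29] tool shift in target axes [ 0.0006  0.0009 -0.0084]
```

View pics/c13.png

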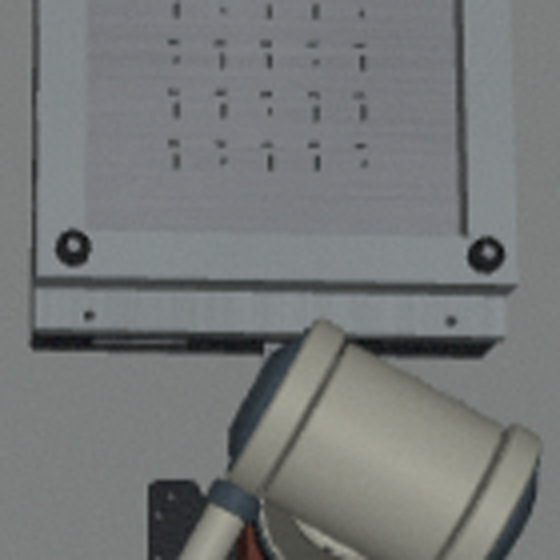

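View pics/c14.png

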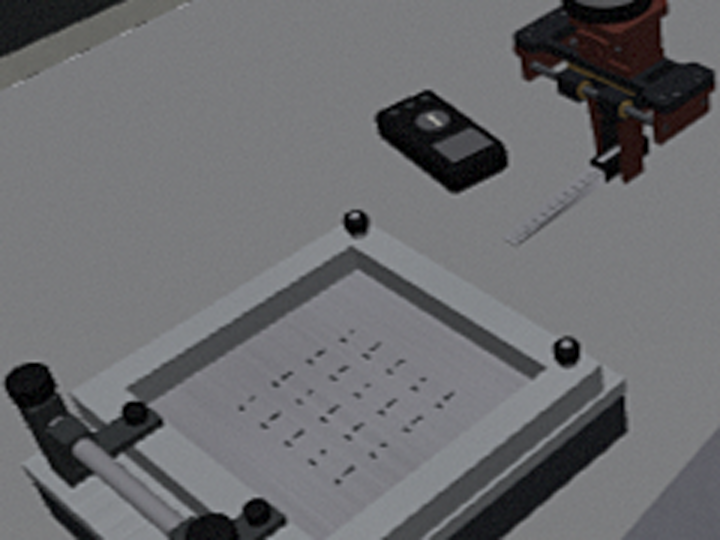

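```bash
python3 -c "
from h import *
s=load('scene');t=px(s,90+513/3-.3,120+243/3-.3,.130);h=px(s,90+600/3-.3,120+170/3-.3,.143);print(t,h)
k=[px(s,90+357/3,120+217/3,.125),px(s,90+567/3,120+345/3,.125)];print(k,(k[0]+k[1])/2)
delta([.481,-.212,.082],0)"
```

```text
[ 0.58908735 -0.20736179  0.13      ] [ 0.47978967 -0.20717334  0.143     ]
[array([ 0.64550936, -0.34297084,  0.125     ]), array([ 0.64762389, -0.08764117,  0.125     ])] [ 0.64656662 -0.21530601  0.125     ]
t 11.0 tcp [ 0.4509 -0.2119  0.1255] w 0.0196 F [-0.34  0.01 -1.39]
tool shift [ 0.0301 -0.      0.0435] norm 0.0529
turn [-0.06 -0.04 -0.28] tool shift in target axes [0.0301 0.0001 0.0435]
```

```bash
python3 -m creep '[{"wx":0,"wy":0,"wz":0,"dx":0.032,"dy":0,"dz":0.015,"gripper":0.0},{"wx":0,"wy":0,"wz":0,"dx":0,"dy":0,"dz":0.025,"gripper":0.0},{"wx":0,"wy":0,"wz":0,"dx":0,"dy":0,"dz":0,"gripper":0.0}]'
python3 -c "
from h import *
delta([.481,-.212,.071],0)"
```

```text
t: 11.3
tcp_pos: [0.4856, -0.213, 0.089]
eef_rot: [[1.0, -0.005, 0.005], [-0.005, -1.0, -0.002], [0.005, 0.002, -1.0]]
wrist_force: [0.1, 1.2, -1.5]
width: 0.0199
t 11.3 tcp [ 0.4856 -0.213   0.089 ] w 0.0199 F [ 0.08  1.17 -1.5 ]
tool shift [-0.0047 -0.001   0.018 ] norm 0.0186
turn [ 0.09 -0.31 -0.28] tool shift in target axes [-0.0046 -0.001   0.018 ]
```

```bash
python3 -m creep '[{"wx":0.1,"wy":-0.3,"wz":-0.2,"dx":-0.004,"dy":-0.001,"dz":0.012,"gripper":0.0},{"wx":0,"wy":0,"wz":0,"dx":0,"dy":0,"dz":0.004,"gripper":0.0},{"wx":0,"wy":0,"wz":0,"dx":0,"dy":0,"dz":0,"gripper":0.0}]'
python3 -c "
from h import *
delta([.481,-.212,.069],0)
s=snap('scene','s6.png');crop(s,180,120,330,240,'c15.png',5)
s=snap('top','t6.png');crop(s,330,170,470,270,'c16.png',5)"
```

```text
t: 11.6
tcp_pos: [0.4826, -0.2128, 0.0764]
eef_rot: [[1.0, -0.001, 0.004], [-0.001, -1.0, -0.002], [0.004, 0.002, -1.0]]
wrist_force: [0.1, 0.2, -1.6]
width: 0.0197
t 11.6 tcp [ 0.4826 -0.2128  0.0764] w 0.0197 F [ 0.1   0.15 -1.62]
tool shift [-0.0016 -0.0008  0.0074] norm 0.0076
turn [ 0.12 -0.24 -0.05] tool shift in target axes [-0.0016 -0.0008  0.0074]
```

View pics/c15.png

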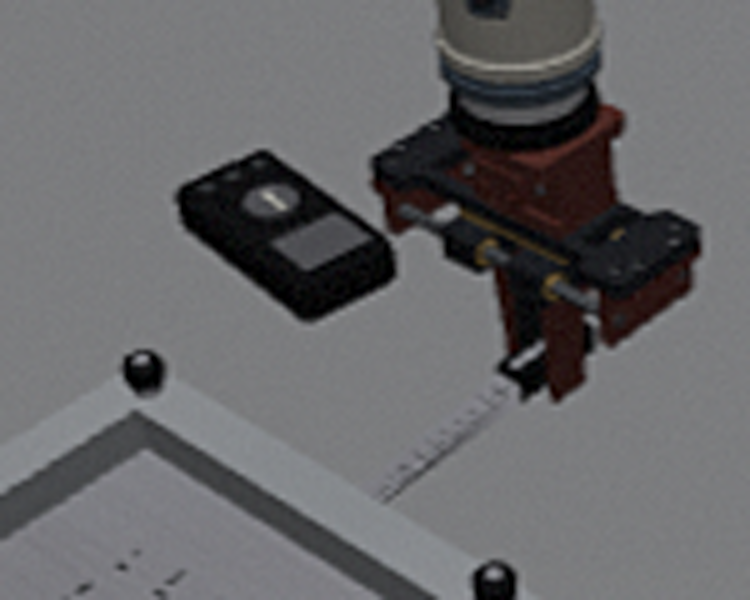

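View pics/c16.png

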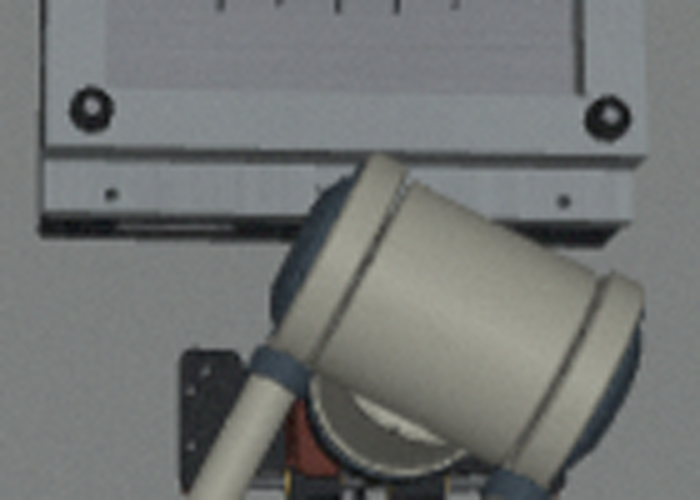

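The blade is square to the printer and centred, with its tip just over the ledge. I'll step down to contact.

```bash
python3 -m creep '[{"wx":0.1,"wy":-0.2,"wz":0,"dx":-0.001,"dy":-0.001,"dz":0.005,"gripper":0.0},{"wx":0,"wy":0,"wz":0,"dx":0,"dy":0,"dz":0.001,"gripper":0.0}]'
python3 -m creep '[{"wx":0,"wy":0,"wz":0,"dx":0,"dy":0,"dz":0.002,"gripper":0.0}]'
python3 -m creep '[{"wx":0,"wy":0,"wz":0,"dx":0,"dy":0,"dz":0.002,"gripper":0.0}]'
python3 -c "
from h import *
delta([.481,-.212,.068],0)"
```

```text
t: 11.9
tcp_pos: [0.4821, -0.2122, 0.0719]
eef_rot: [[1.0, -0.001, 0.003], [-0.001, -1.0, -0.002], [0.003, 0.002, -1.0]]
wrist_force: [-0.6, 0.5, -1.4]
width: 0.02
t: 12.0
tcp_pos: [0.4823, -0.2123, 0.0703]
eef_rot: [[1.0, -0.001, 0.004], [-0.001, -1.0, -0.002], [0.004, 0.002, -1.0]]
wrist_force: [0.6, -0.4, -0.4]
width: 0.02
t: 12.1
tcp_pos: [0.4823, -0.2123, 0.0682]
eef_rot: [[1.0, -0.001, 0.004], [-0.001, -1.0, -0.002], [0.004, 0.002, -1.0]]
wrist_force: [-0.4, 0.4, -1.5]
width: 0.0196
t 12.1 tcp [ 0.4823 -0.2123  0.0682] w 0.0196 F [-0.44  0.41 -1.52]
tool shift [-0.0013 -0.0003  0.0002] norm 0.0014
turn [ 0.11 -0.23 -0.07] tool shift in target axes [-0.0013 -0.0003  0.0002]
```

```bash
python3 -m creep '[{"wx":0,"wy":-0.2,"wz":0,"dx":0,"dy":0,"dz":0.001,"gripper":0.0}]'
python3 -m creep '[{"wx":0,"wy":0,"wz":0,"dx":0,"dy":0,"dz":0.001,"gripper":0.0}]'
python3 -m creep '[{"wx":0,"wy":0,"wz":0,"dx":0,"dy":0,"dz":0.001,"gripper":0.0}]'
python3 -c "
from h import *
delta([.481,-.212,.068],0);print(sensors.sense()['moment'])"
```

```text
t: 12.2
tcp_pos: [0.4823, -0.2124, 0.0671]
eef_rot: [[1.0, -0.001, 0.0], [-0.001, -1.0, -0.002], [0.0, 0.002, -1.0]]
wrist_force: [-1.2, 0.3, 2.7]
width: 0.0198
t: 12.3
tcp_pos: [0.4825, -0.2125, 0.0666]
eef_rot: [[1.0, -0.001, 0.001], [-0.001, -1.0, -0.002], [0.001, 0.002, -1.0]]
wrist_force: [-1.6, -0.3, 3.1]
width: 0.0201
t: 12.4
tcp_pos: [0.4828, -0.2125, 0.0662]
eef_rot: [[1.0, -0.001, 0.002], [-0.001, -1.0, -0.003], [0.002, 0.003, -1.0]]
wrist_force: [-0.9, -0.1, 2.3]
width: 0.0195
t 12.4 tcp [ 0.4828 -0.2125  0.0662] w 0.0195 F [-0.95 -0.13  2.35]
tool shift [-0.0018 -0.0005 -0.0018] norm 0.0026
turn [ 0.14 -0.11 -0.06] tool shift in target axes [-0.0018 -0.0005 -0.0018]
[ 0.17137929 -0.10010802  0.06812972]
```

The tip touches the bed at TCP z ≈ 0.067, about +4 N over the free reading. Now I'll slide in.

```bash
python3 -m creep '[{"wx":0,"wy":0,"wz":0,"dx":0.008,"dy":0,"dz":-0.001,"gripper":0.0},{"wx":0,"wy":0,"wz":0,"dx":0.008,"dy":0,"dz":0,"gripper":0.0},{"wx":0,"wy":0,"wz":0,"dx":0.008,"dy":0,"dz":0,"gripper":0.0}]'
python3 -c "
from h import *
delta([.525,-.212,.067],0);print(sensors.sense()['moment'])
s=snap('scene','s7.png');crop(s,180,120,330,240,'c17.png',5)"
```

```text
t: 12.7
tcp_pos: [0.5082, -0.2127, 0.0673]
eef_rot: [[1.0, -0.002, 0.002], [-0.002, -1.0, -0.003], [0.002, 0.003, -1.0]]
wrist_force: [0.0, -0.1, -1.0]
width: 0.0199
t 12.7 tcp [ 0.5082 -0.2127  0.0673] w 0.0199 F [ 0.   -0.05 -1.03]
tool shift [ 0.0168 -0.0008  0.0003] norm 0.0168
turn [ 0.17 -0.13 -0.11] tool shift in target axes [ 0.0168 -0.0007  0.0003]
[0.00860357 0.082534   0.01540629]
```

View pics/c17.png

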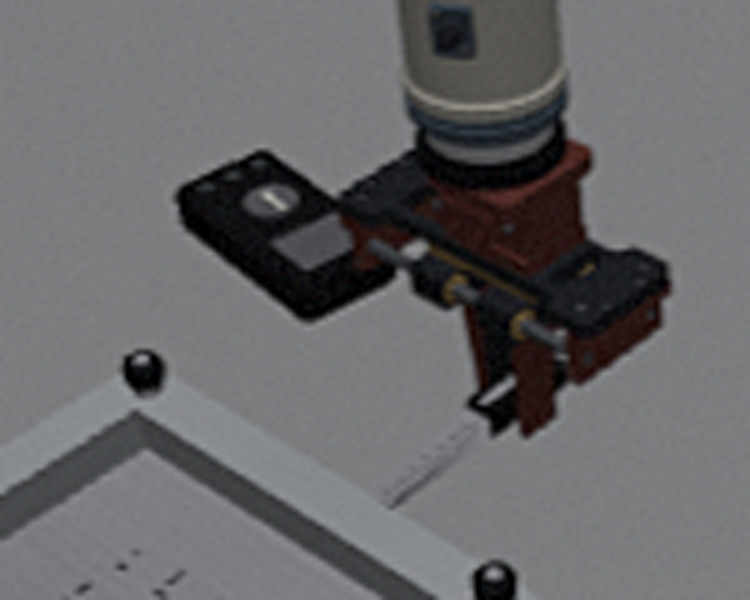

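The blade tip is now under the bar, the TCP having advanced 26 mm. I'll continue in small steps and watch the force.

```bash
python3 -m creep '[{"wx":0,"wy":0,"wz":0,"dx":0.006,"dy":0,"dz":0.0003,"gripper":0.0},{"wx":0,"wy":0,"wz":0,"dx":0.006,"dy":0,"dz":0.0003,"gripper":0.0}]'
python3 -m creep '[{"wx":0,"wy":0,"wz":0,"dx":0.004,"dy":0,"dz":0.0003,"gripper":0.0}]'
python3 -m creep '[{"wx":0,"wy":0,"wz":0,"dx":0.003,"dy":0,"dz":0.0003,"gripper":0.0}]'
python3 -m creep '[{"wx":0,"wy":0,"wz":0,"dx":0.003,"dy":0,"dz":0,"gripper":0.0}]'
```

```text
t: 12.95
tcp_pos: [0.5223, -0.2127, 0.0668]
eef_rot: [[1.0, -0.001, 0.003], [-0.001, -1.0, -0.003], [0.003, 0.003, -1.0]]
wrist_force: [-1.8, -0.0, 3.0]
width: 0.0195
t: 13.05
tcp_pos: [0.5263, -0.2129, 0.0668]
eef_rot: [[1.0, -0.001, 0.001], [-0.001, -1.0, -0.003], [0.001, 0.003, -1.0]]
wrist_force: [-10.5, 0.3, 6.7]
width: 0.0198
t: 13.15
tcp_pos: [0.5272, -0.2129, 0.0666]
eef_rot: [[1.0, -0.002, -0.005], [-0.002, -1.0, -0.003], [-0.005, 0.003, -1.0]]
wrist_force: [-18.7, 0.5, 9.1]
width: 0.0201
t: 13.25
tcp_pos: [0.5274, -0.2129, 0.0667]
eef_rot: [[1.0, -0.002, -0.013], [-0.002, -1.0, -0.002], [-0.013, 0.002, -1.0]]
wrist_force: [-16.6, 1.3, 8.6]
width: 0.0197
```

Snug contact came at TCP x ≈ 0.526, which puts the tip about 32 mm under. The push is now ~17 N, so I'll ease it and take out the small tool pitch.

```bash
python3 -m creep '[{"wx":0,"wy":0.4,"wz":0,"dx":0,"dy":0,"dz":-0.0003,"gripper":0.0}]'
python3 -m creep '[{"wx":0,"wy":0.3,"wz":0,"dx":0,"dy":0,"dz":0,"gripper":0.0}]'
python3 -m creep '[{"wx":0,"wy":0,"wz":0,"dx":0,"dy":0,"dz":0,"gripper":0.0}]'
python3 -m creep '[{"wx":0,"wy":0,"wz":0,"dx":0,"dy":0,"dz":0,"gripper":0.0}]'
```

```text
t: 13.35
tcp_pos: [0.5275, -0.2128, 0.0671]
eef_rot: [[1.0, -0.002, -0.006], [-0.002, -1.0, -0.002], [-0.006, 0.002, -1.0]]
wrist_force: [5.2, 0.7, -1.5]
width: 0.0198
t: 13.45
tcp_pos: [0.5275, -0.2127, 0.0668]
eef_rot: [[1.0, -0.002, -0.001], [-0.002, -1.0, -0.002], [-0.001, 0.002, -1.0]]
wrist_force: [-0.6, -0.8, -2.0]
width: 0.0197
t: 13.55
tcp_pos: [0.5275, -0.2127, 0.0666]
eef_rot: [[1.0, -0.002, -0.001], [-0.002, -1.0, -0.002], [-0.001, 0.002, -1.0]]
wrist_force: [-0.6, -0.2, 1.7]
width: 0.0198
t: 13.65
tcp_pos: [0.5275, -0.2128, 0.0666]
eef_rot: [[1.0, -0.002, -0.001], [-0.002, -1.0, -0.002], [-0.001, 0.002, -1.0]]
wrist_force: [-1.4, 0.6, 1.6]
width: 0.0197
```

```bash
python3 -m creep '[{"wx":0,"wy":0,"wz":0,"dx":0.0015,"dy":0,"dz":0,"gripper":0.0}]'
python3 -m creep '[{"wx":0,"wy":0,"wz":0,"dx":0.0015,"dy":0,"dz":0,"gripper":0.0}]'
python3 -c "
from h import *
s=snap('scene','s8.png');crop(s,180,120,330,240,'c18.png',5)
s=snap('top','t8.png')
for i in range(1): print(sensors.sense()['wrist_force'])"
```

```text
t: 13.75
tcp_pos: [0.5276, -0.2128, 0.0665]
eef_rot: [[1.0, -0.002, -0.005], [-0.002, -1.0, -0.002], [-0.005, 0.002, -1.0]]
wrist_force: [-12.9, 1.6, 5.3]
width: 0.0195
t: 13.85
tcp_pos: [0.5275, -0.2128, 0.0666]
eef_rot: [[1.0, -0.002, -0.009], [-0.002, -1.0, -0.001], [-0.009, 0.001, -1.0]]
wrist_force: [-9.8, 0.1, 6.5]
width: 0.0196
[-9.38409953  1.12379308  4.97749754]
```

View pics/c18.png

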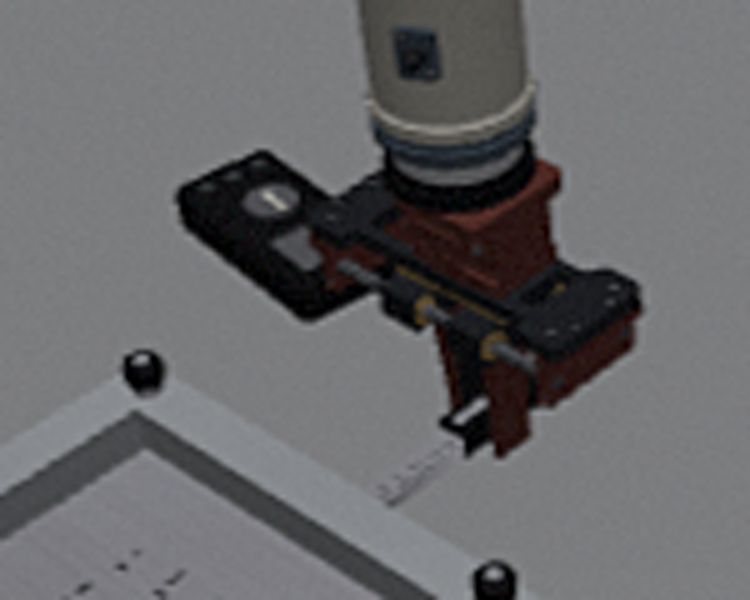

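View pics/t8.png

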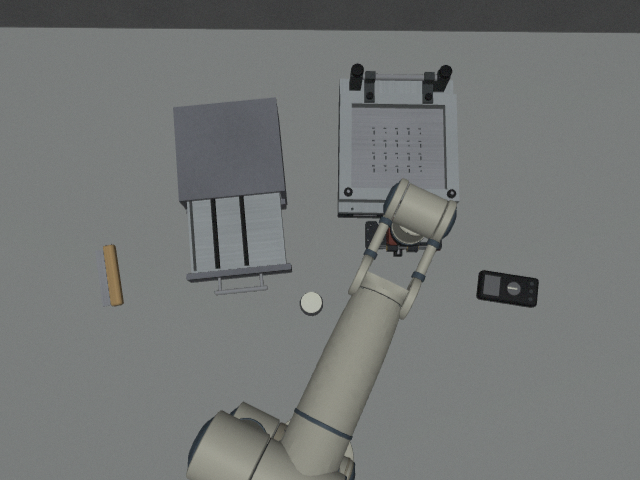

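The drawer is fully open, the jar, squeegee and meter are unmoved, and the blade is square under the bar's middle. I'll check that the push holds without new commands.

```bash
python3 -c "
from h import *
for i in range(6):
    optics.snapshot('top'); s=sensors.sense(); print(s['t'],s['tcp_pos'].round(4),s['wrist_force'].round(1),s['width'].__round__(4),s['eef_rot'][2].round(4))
a=np.load('/tmp/top.npz')
s=load('top')
print('handle', px(s,241.5,290,.106))"
```

```text
14.0 [ 0.5275 -0.2128  0.0667] [-9.4  0.7  4.8] 0.0201 [-0.0087  0.0013 -1.    ]
14.05 [ 0.5275 -0.2128  0.0667] [-9.   0.6  4.6] 0.0199 [-0.0087  0.0012 -1.    ]
14.1 [ 0.5275 -0.2128  0.0667] [-9.2  0.9  5.4] 0.0196 [-0.0086  0.0013 -1.    ]
14.15 [ 0.5275 -0.2128  0.0667] [-8.7  1.3  5.3] 0.0198 [-0.0086  0.0012 -1.    ]
14.2 [ 0.5275 -0.2128  0.0667] [-9.4  1.   5. ] 0.02 [-0.0086  0.0013 -1.    ]
14.25 [ 0.5275 -0.2128  0.0667] [-9.9 -0.3  5.6] 0.0197 [-0.0086  0.0013 -1.    ]
handle [0.40555142 0.17203738 0.106     ]
```

```bash
python3 -c "
from h import *
print(manip.close_job())"
```

```text
the job is handed in; nothing more can be done
None
```

The job is handed in with the gauge still held snug under the stencil frame's front bar; the hand-in gave no verdict.

**What I did:** I pulled the top drawer until it hit its stop (the wrist force rose to about 53 N there) and left it open. I lifted the gauge out by its black handle and turned it square to the printer. Then I set the tip on the bed and slid it in under the bar's middle until it dragged.

**Last checks:**
- **Depth:** the tip is about 32 mm under the bar's front edge, which makes the gap about 5.2 mm. This is worked out from the arm position, because the tip cannot be seen under the frame.
- **Push:** it held steady at about 9–10 N over 0.4 s, with no movement and the grip closed at 20 mm. It briefly reached about 19 N at first contact, so I eased it back.
- **Alignment:** the gripper is square within about 0.2° and level within 0.5°. The gauge itself may sit up to about 0.5° differently in the fingers.
- **Surroundings:** in the last top picture the drawer was still fully open, and the jar, squeegee and multimeter showed no movement.

**Not measured directly:**
- **Contact forces:** the forces on the frame and on the bed were inferred from the wrist reading only.
- **Bar grip:** when I opened the drawer, the fingers held the handle bar about 12 mm higher and 8 mm further along it than planned. The drawer still came out fully.

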